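# Eject a cassette from the heater, lay it in the green tray and shut the door

### The arm

A 6-joint arm with a two-finger parallel gripper is mounted at the origin on the work surface. World frame = base frame: x ahead of the robot, y to its left, z up, the work surface at z = 0. Lengths are in m, angles in degrees, forces in N, time in s.
With the tool pointing down it reaches from about 0.425 to 0.95 m from the base axis. Payload 3.5 kg.
Tool frame: the origin (TCP) lies at the very end of the fingers, on their centre line; the grasp point (between the pads) lies 19 mm behind it; x points along the fingers, y is the direction in which the jaws open and shut, and the axes are right-handed (so a half turn about x gives the same grasp; the last joint's range is limited). The gripper opens to 85 mm and grips with 20 to 120 N. Pads are 22 mm wide; open, the fingers measure 114 mm over their backs; the gripper's body (76 mm by 85 mm) begins 54 mm behind the grasp point. The pads swing forward as they close: fully open they stand 13 mm farther back than shut.
Start: joints at [-75.745, 16.404, 90.338, -0, 73.258, -8.594], TCP at [0.262, -0.622, 0.231] pointing down, gripper open.
Joint ranges: [-158.93, 158.93], [-51.34, 127.21], [12.03, 142.37], [-87.48, 267.48], [13.55, 161.25], [-162.69, 162.69]. Speed limits (degrees/s): [159.86, 159.86, 180, 180, 180, 180].

### API

Orientations are given as [roll, pitch, yaw] about the fixed x, y, z axes, in that order (R = Rz(yaw) Ry(pitch) Rx(roll)).
In Python, from plant import monitor, cams, arm gives the robot as it stands. The module is installed in compiled form; this text tells all that it offers.
- The arm moves only by the shell command python3 -m creep 'ROWS'. ROWS is JSON, a list of rows, each an object with "dp": the shift along the tool's x, y, z in cm, a list of three; "delta_rot": the turn, a rotation vector about the tool's x, y, z in degrees, a list of three; "fingers": the gripper command: -1 is shut, 1 is fully open, values between are in proportion. A call has 1 to 5 rows; each row shifts and turns the commanded pose from where the row before left it, along the tool's axes as they then stand; what a row does not reach is not made up. A row lasts 1/10 s, in which the tool goes at most 50 mm and 8.59 degrees, less where a joint would pass 70% of its speed; a pose out of reach is approached as far as the arm can. A call with a gripper value outside its range is refused whole. The fingers move at their own pace and stop on an object; the grip force is fixed at half the most. Time passes only in rows, so rows that do not move let the fingers close. It gives the time, the measured TCP pose, the force and the opening at its end, in the units of the state.
- monitor.sense(): the state, without advancing time (a new reading comes with each control period).
- cams.read_camera(name): name is "scene" or "top"; returns (picture, depth): 400x640x3 uint8, red, green, blue; 400x640 float32, m along the optical axis (not along the pixel's ray), 0 where there is no reading.
- cams.camera_info(name): a dict with "K" (3x3 intrinsics, pixels), "rvec" (rotation vector, rad) and "tvec" (3), from world to camera coordinates, as OpenCV has them. Camera axes: x right, y down, z forward; pixel columns grow to the right and rows downward; lengths in m; the calibration is good to about 2 mm. A picture is of the moment at which its call begins. camera_info takes no time and is no camera call.
- arm.hand_in(): hands the job in, once; it reports no verdict.
The state is a dict: "clock": time; "joint_positions": joint angles; "qvel": joint speeds; "joint_efforts": joint torques, N m; "tool_pos": TCP position; "orientation": TCP orientation; "force": force on the tool from outside, world axes, zero at the start; "ft_torque": the same for the moment, N m; "grip_width": opening from 0.0 (shut) to 1.0 (fully open).
Only numpy, scipy, OpenCV 4.12 (cv2) and the standard library are available. Lean on these libraries where they do the work, as an engineer would, in place of code of your own. Each camera call takes 0.05 s, during which the arm holds its last target. There are 200 camera calls.

### The job

Press the orange ejector plate of the cassette heater until it comes up firmly against its hidden rubber stop (about 20 N, never more than 40 N) and hold it there a moment, so that the aluminium cassette is pushed part way out of the mouth, then let the plate spring back. Draw the cassette out, lay it down flat in the empty green tray without dropping it, and push the heater's door shut until it clicks fully home on its catch. Leave the other things on the bench where they are.

Things in the scene. Friction and masses are not known exactly. Their poses are not given: they have to be found in the camera images.
- heater: Cassette heater, fixed: cream block 130 mm (x) by 125 mm (y, from -65 to +60 mm) and 80 mm high on a dark base plate 12 mm thick that reaches back to y = -159 mm. Origin: centre of the block's underside on the table. A level bore 39 mm wide and 30 mm high (floor at z = 34 mm) runs along y at x = 0; its mouth is in the +y face; the ejector works from the -y end.
- heater_mouth (a point): Centre of the bore's mouth, in the heater's +y face, 47 mm above the table; its axes are the heater's.
- ejector (a joint): Travel of the ejector, m: 0 at rest, grows as the plate is pushed towards the heater's +y; a spring (2 to 5 N) brings it back, and pushing the held cassette adds up to about 4 N. A rubber stop, unseen and set anew each time, meets it somewhere between 34 and 50 mm of travel; beyond that the force rises by about 2.5 N per mm. The cassette moves after the first 1 mm.
- ejector_push (a point): Middle of the rear (-y) face of the push bar on the orange ejector plate, 70 mm up; moves with it. The bar is round, 12 mm thick, 64 mm long (x), and stands out 10 mm behind the plate, which is 60 mm wide and reaches from 30 to 80 mm high; push the bar with the fingertips towards +y. At rest the bar's rear is at y = -133 mm of the heater.
- cassette: Aluminium cassette with a blue band near its +y end, 36 mm (x) by 110 mm (y, its long axis) by 26 mm (z), 200 g. Origin: centre of its underside. At first lies in the bore, its end 5 mm inside the mouth, held by a sprung pad; once ejected it stands 28 mm or more out of the mouth.
- door (a joint): Angle of the heater's door, rad: 0 shut against its stop, grows as it opens (at the start 1.6 to 1.9). A spring catch at its free edge must be pushed past (about 5 N at the edge) from about 0.1 rad to 0.
- door_hinge (a point): On the door's upright hinge axis, 46 mm above the table, at the mouth face's +x corner (x = 65 mm, y = 66 mm of the heater); it turns with the door. From it the door runs 122 mm along its own -x, 10 mm thick, from 12 to 80 mm high.
- door_edge (a point): Point on the door's outer face, 110 mm from the hinge axis, 46 mm above the table; its own +y points out of the outer face (away from the heater when shut).
- tray_green: Empty green tray, fixed, 120 mm (x) by 170 mm (y), walls 16 mm high and 5 mm thick, floor 5 mm thick. Origin: centre of its underside on the table.
- tray_red: Red tray of the same size with two plaster models in it; not to be used. Origin: centre of its underside.
- model_a: plaster tooth-arch model, 50 x 58 x 25 mm, a bystander; origin: centre of its underside
- model_b: second plaster tooth-arch model, 50 x 58 x 25 mm, a bystander; origin: centre of its underside
- bottle: white bottle, 44 mm wide, 95 mm tall, a bystander; origin: centre of its underside
- bowl: green mixing bowl, 110 mm wide, 55 mm tall, a bystander; origin: centre of its underside
- cup: white cup, 68 mm wide, 75 mm tall, a bystander; origin: centre of its underside
- spatula: spatula, 170 mm long, a bystander; origin: centre of its underside
- blank: pink base-plate blank, 85 x 60 x 6 mm, a bystander; origin: centre of its underside
Things that resemble listed ones, but are neither listed nor needed, are in the scene too. Several things look just like the tray_green: the one meant starts farthest to the robot's left.

How it is judged (in metres and radians):
On the way, in this order (a step that is already met when the one before it is completed fails the run):
1. the ejector is pressed firmly against its stop (over 15 N, past 33 mm) for 0.3 s (contact force between any of the fingers, the arm and ejector above 15 N and value of joint ejector above 0.033 m), for 0.3 s.
2. the cassette lies flat in the green tray, let go (x of cassette in the frame of tray_green between -0.06 and 0.06 m and y of cassette in the frame of tray_green between -0.085 and 0.085 m and z of cassette in the frame of tray_green below 0.01 m and angle between cassette's own z axis and vertical below 0.1 rad and contact force between the fingers and cassette below 0.1 N and linear speed of cassette below 0.03 m/s), for 0.2 s.
At the end, for the whole second after the job is handed in: The cassette rests flat (within 0.1 rad) on the floor of the green tray, inside its walls; the door is shut on its catch (under 0.03 rad); the ejector is back at rest (under 4 mm) (x of cassette in the frame of tray_green between -0.06 and 0.06 m and y of cassette in the frame of tray_green between -0.085 and 0.085 m and z of cassette in the frame of tray_green below 0.01 m and angle between cassette's own z axis and vertical below 0.1 rad and linear speed of cassette below 0.02 m/s and value of joint door below 0.03 rad and value of joint ejector below 0.004 m); the robot touches nothing.
It fails at once if the ejector is pressed with more than 40 N (contact force between any of the fingers, the arm and ejector above 40 N).
It fails at once if the cassette is dropped (moves faster than 0.5 m/s while not held) (contact force between the fingers and cassette below 0.1 N and linear speed of cassette above 0.5 m/s).
It fails at once if a bystander is moved by more than 30 mm (distance of any of model_a, model_b, bottle, bowl, cup, spatula, blank from where it was at the start of the episode above 0.03 m).
It also fails if it takes over 67 s, if anything falls off the work surface, if the arm or the gripper's body presses on something with over 40 N, if the wrist force passes 120 N, or if a joint passes its speed limit or range.

## Working session

There is one attempt and no reset: what is moved stays moved. The work goes in short steps, Python scripts to look and compute and a shell command to move; the robot and the scene stay as the last step left them, time stands still between calls to the robot, and variables do not carry over. Pictures are saved under pics/ and viewed, about 8 in all and at most 12, crops included, and the job is handed in when it is done.

```bash
mkdir -p pics; cat > h.py <<'E'
import numpy as np, cv2
from plant import monitor, cams, arm
def grab(n):
    p,d=cams.read_camera(n); i=cams.camera_info(n)
    return p,d,np.array(i["K"]),cv2.Rodrigues(np.array(i["rvec"],float))[0],np.array(i["tvec"],float).ravel()
def cloud(d,K,R,t):
    v,u=np.mgrid[:d.shape[0],:d.shape[1]]
    c=np.stack([(u-K[0,2])/K[0,0]*d,(v-K[1,2])/K[1,1]*d,d],-1)
    return (c-t)@R
def save(n,p): cv2.imwrite(f"pics/{n}.png",p[...,::-1])
E
python3 - <<'E'
from h import *
for n in("scene","top"):
    p,d,K,R,t=grab(n); save(n+"0",p); np.savez(n+"0.npz",p=p,d=d,K=K,R=R,t=t); print(n,-R.T@t,K[0,0])
print(monitor.sense())
E
```

```text
scene [1.04798124 0.38182134 0.5905121 ] 365.3321790307924
top [ 0.31667552 -0.07530012  1.39246667] 456.0354696833319
{'clock': 0.1, 'joint_positions': array([-7.57451248e+01,  1.64496644e+01,  9.04155024e+01,  1.80265920e-03,
        7.32599763e+01, -8.59613819e+00]), 'qvel': array([ 0.04100771, -0.08357553, -0.23955534, -0.06086906, -0.04320311,
        0.11221924]), 'joint_efforts': array([ 4.70199066e-04, -4.07298517e+01, -2.93699187e+01, -1.76623098e-04,
        3.38768063e-03, -6.79730107e-06]), 'tool_pos': array([ 0.26199093, -0.62142357,  0.23006016]), 'orientation': array([-99.38592456,  89.874845  , 103.46456768]), 'force': array([-0.17831782, -0.3197283 , -0.57669931]), 'ft_torque': array([0.03468605, 0.05093588, 0.03903672]), 'grip_width': 1.0024055480508378}
```

View pics/scene0.png

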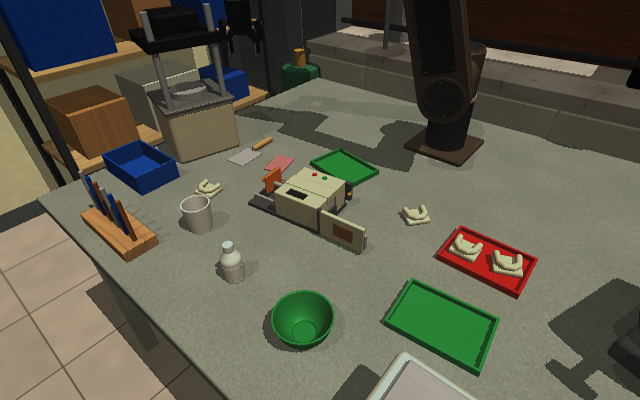

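View pics/top0.png

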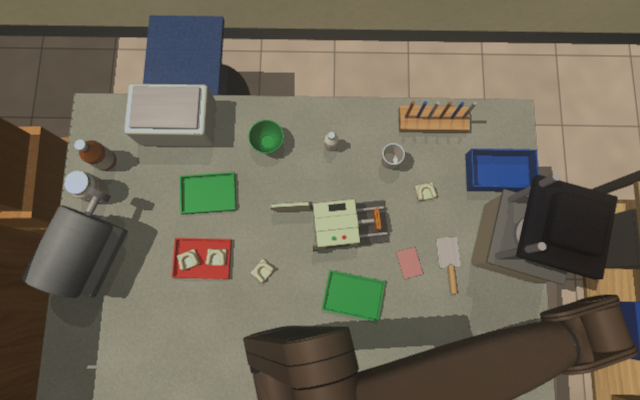

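```bash
python3 - <<'E'
from h import *
f=np.load("top0.npz"); p,d=f["p"],f["d"]; W=cloud(d,f["K"],f["R"],f["t"])
hsv=cv2.cvtColor(p,cv2.COLOR_RGB2HSV)
def rect(m,name):
    P=W[m][:,:2].astype(np.float32)*1000; r=cv2.minAreaRect(P); print(name,m.sum(),np.round(r[0],1),np.round(r[1],1),round(r[2],2),"z",np.percentile(W[m][:,2],[5,50,95]).round(3)); return r
def win(u0,u1,v0,v1):
    m=np.zeros(d.shape,bool); m[v0:v1,u0:u1]=1; return m
Z=W[...,2]
m=win(308,362,195,250)&(Z>.072)&(Z<.088)&(d>0); r=rect(m,"block top"); print(cv2.boxPoints(r).round(1))
for (a,n) in((win(170,245,165,220),"tray"),):
    m=a&(hsv[...,0]>45)&(hsv[...,0]<80)&(hsv[...,1]>120); r=rect(m,n); print(cv2.boxPoints(r).round(1))
m=win(365,390,200,240)&(hsv[...,0]<16)&(hsv[...,1]>150)&(hsv[...,2]>90); r=rect(m,"orange"); print(cv2.boxPoints(r).round(1))
m2=m&(Z>.06); rect(m2,"or top")
m=win(265,312,195,218)&(Z>.06)&(Z<.09); r=rect(m,"door"); print(cv2.boxPoints(r).round(1))
# obstacles heights map
for n,w in(("bottle",win(318,345,125,155)),("cup",win(378,410,140,172)),("bowl",win(245,290,115,155)),("model",win(412,440,178,204)),("model2",win(248,278,256,284))):
    m=w&(Z>.02); rect(m,n)
c=cv2.resize(p[180:260,260:400],None,fx=5.5,fy=5.5,interpolation=cv2.INTER_CUBIC); save("crop0",c)
E
```

```text
block top 1923 [ 520.1 -104.4] [141.6 138.6] 7.49 z [0.075 0.08  0.084]
[[ 440.9  -44.9]
 [ 459.  -182.3]
 [ 599.3 -163.9]
 [ 581.2  -26.5]]
tray 1907 [531.4 128.5] [562.8 184.2] 61.63 z [0.    0.006 0.017]
[[ 316.7  -75.3]
 [ 478.7 -162.8]
 [ 746.1  332.3]
 [ 584.1  419.9]]
orange 111 [ 534.2 -231.4] [57.4 15.6] 9.24 z [0.041 0.075 0.083]
[[ 504.7 -228.3]
 [ 507.2 -243.7]
 [ 563.8 -234.5]
 [ 561.3 -219.1]]
or top 94 [ 534.2 -231.5] [57.3 15.4] 8.59 z [0.064 0.076 0.083]
door 186 [572.8  24.7] [ 11.2 122.7] 4.23 z [0.064 0.079 0.084]
[[562.7  85.4]
 [571.7 -36.9]
 [582.9 -36.1]
 [573.8  86.3]]
bottle 212 [557.8 -95. ] [481.9  43.7] 0.51 z [0.028 0.065 0.096]
cup 310 [ 541.7 -183.2] [ 65.6 499.1] 63.33 z [0.026 0.059 0.078]
bowl 563 [589.9   5. ] [559.3 107.3] 27.23 z [0.022 0.04  0.058]
model 133 [ 492.6 -233. ] [ 55.2 469.3] 41.41 z [0.021 0.024 0.029]
model2 148 [381.3 107.1] [46.1 56.5] 51.84 z [0.021 0.024 0.029]
```

View pics/crop0.png

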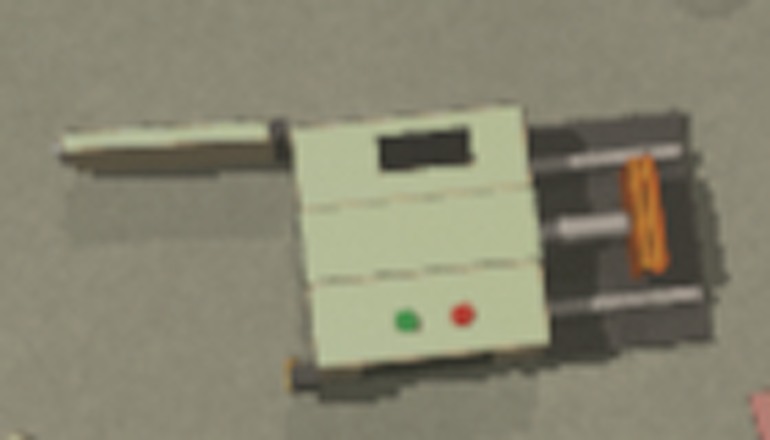

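```bash
cat >> h.py <<'E'
from scipy.spatial.transform import Rotation as Ro
def cast(f,uv,z):
    uv=np.atleast_2d(np.array(uv,float)); K,R,t=f["K"],f["R"],f["t"]; c=-R.T@t
    r=np.c_[uv,np.ones(len(uv))]@np.linalg.inv(K).T@R
    return c+r*((z-c[2])/r[:,2])[:,None]
def toolR(): return Ro.from_euler("xyz",monitor.sense()["orientation"],degrees=True).as_matrix()
E
python3 - <<'E'
from h import *
f=np.load("top0.npz"); p,d=f["p"],f["d"]; W=cloud(d,f["K"],f["R"],f["t"]);Z=W[...,2]
cr=np.array([(295,130),(520,105),(548,343),(320,368)])/5.5+[260,180]-.4
C=cast(f,cr,.08); print((C*1000).round(1)); print(C.mean(0)*1000)
for a,b in((0,1),(3,2),(0,3),(1,2)): v=C[a]-C[b]; print(np.linalg.norm(v)*1000, np.degrees(np.arctan2(v[1],v[0])))
ora=cv2.minAreaRect
hsv=cv2.cvtColor(p,cv2.COLOR_RGB2HSV)
def blob(n,u0,u1,v0,v1,c,z):
    m=np.zeros(d.shape,np.uint8); m[v0:v1,u0:u1]=c[v0:v1,u0:u1]
    uv=np.argwhere(m)[:,::-1]; P=cast(f,uv,z)[:,:2]*1000; r=cv2.minAreaRect(P.astype(np.float32)); print(n,len(uv),np.round(r[0],1),np.round(r[1],1),round(r[2],2))
g=(hsv[...,0]>45)&(hsv[...,0]<80)&(hsv[...,1]>120)
blob("tray",170,245,165,220,g,.016)
blob("bar",365,390,200,240,(hsv[...,0]<16)&(hsv[...,1]>150)&(hsv[...,2]>90),.078)
ok=(d>0)
blob("door",265,310,195,218,ok&(Z>.07)&(Z<.09),.08)
for n,a in(("bottle",(318,345,125,155)),("cup",(378,410,140,172)),("bowl",(245,290,115,155)),("model",(412,440,178,204))): blob(n,*a,ok&(Z>.02),.06)
print(toolR().round(3))
E
```

```text
[[ 575.6  -42.8   80. ]
 [ 591.2 -162.7   80. ]
 [ 463.9 -177.9   80. ]
 [ 448.7  -58.6   80. ]]
[ 519.8243567  -110.52020506   80.        ]
120.90859097453075 97.41159554722937
120.35142790524806 97.24754633264665
127.86268446036947 7.0549456896814196
128.21194202983472 6.806700945524307
tray 1907 [617.  287.8] [118. 168.] 5.11
bar 111 [ 532.4 -229.2] [60.1 19.2] 6.83
door 150 [571.6  25. ] [ 12.3 112. ] 4.59
bottle 211 [777.6 -92.6] [57.6 42.8] 0.6
cup 306 [ 732.9 -281.5] [66.8 76.3] 89.59
bowl 553 [789.1 106.9] [106.5 104.5] 1.87
model 130 [ 625.7 -379. ] [44.7 54.8] 9.83
[[-0.001  0.388 -0.922]
 [ 0.002 -0.922 -0.388]
 [-1.    -0.002 -0.   ]]
```

```bash

python3 -m creep '[{"dp":[0,-3.13,-1.32],"delta_rot":[0,0,0],"fingers":-1},{"dp":[0,-3.13,-1.32],"delta_rot":[0,0,0],"fingers":-1},{"dp":[0,-3.13,-1.32],"delta_rot":[0,0,0],"fingers":-1},{"dp":[0,-3.13,-1.32],"delta_rot":[0,0,0],"fingers":-1},{"dp":[0,-3.13,-1.32],"delta_rot":[0,0,0],"fingers":-1}]'
python3 -m creep '[{"dp":[0,0,0],"delta_rot":[-8.24,0,0],"fingers":-1},{"dp":[0,0,0],"delta_rot":[-8.24,0,0],"fingers":-1},{"dp":[0,0,0],"delta_rot":[-8.24,0,0],"fingers":-1},{"dp":[0,0,0],"delta_rot":[-8.24,0,0],"fingers":-1},{"dp":[0,0,0],"delta_rot":[-8.24,0,0],"fingers":-1}]'
python3 -m creep '[{"dp":[0,0,0],"delta_rot":[-8.24,0,0],"fingers":-1},{"dp":[0,0,0],"delta_rot":[-8.24,0,0],"fingers":-1},{"dp":[0,0,0],"delta_rot":[-8.24,0,0],"fingers":-1},{"dp":[0,0,0],"delta_rot":[-8.24,0,0],"fingers":-1},{"dp":[0,0,0],"delta_rot":[0,0,0],"fingers":-1}]'
python3 -c "
from h import *
print(toolR().round(3))"
```

```text
clock: 0.6
tool_pos: [0.262, -0.4505, 0.2306]
orientation: [-97.4, 89.9, 105.4]
force: [0.4, 0.8, 0.0]
grip_width: 0.145
clock: 1.1
tool_pos: [0.2621, -0.4517, 0.2308]
orientation: [-135.3, 89.9, 109.1]
force: [0.3, -0.7, -0.6]
grip_width: -0.003
clock: 1.6
tool_pos: [0.2621, -0.4518, 0.2308]
orientation: [-168.2, 89.9, 108.8]
force: [1.1, -0.1, -0.4]
grip_width: 0.0
[[-0.     0.993  0.122]
 [ 0.001  0.122 -0.993]
 [-1.    -0.    -0.001]]
```

```bash

python3 -m creep '[{"dp":[0,3.3,-1.44],"delta_rot":[0,0,0],"fingers":-1},{"dp":[0,3.3,-1.44],"delta_rot":[0,0,0],"fingers":-1},{"dp":[0,3.3,-1.44],"delta_rot":[0,0,0],"fingers":-1},{"dp":[0,3.3,-1.44],"delta_rot":[0,0,0],"fingers":-1},{"dp":[0,3.3,-1.44],"delta_rot":[0,0,0],"fingers":-1}]'
python3 -m creep '[{"dp":[0,3.3,-1.44],"delta_rot":[0,0,0],"fingers":-1},{"dp":[0,3.3,-1.44],"delta_rot":[0,0,0],"fingers":-1},{"dp":[0,3.3,-1.44],"delta_rot":[0,0,0],"fingers":-1},{"dp":[0,3.3,-1.44],"delta_rot":[0,0,0],"fingers":-1},{"dp":[0,0,0],"delta_rot":[0,0,0],"fingers":-1}]'
python3 -m creep '[{"dp":[4,0,0],"delta_rot":[0,0,0],"fingers":-1},{"dp":[4,0,0],"delta_rot":[0,0,0],"fingers":-1},{"dp":[4,0,0],"delta_rot":[0,0,0],"fingers":-1},{"dp":[3,0,0],"delta_rot":[0,0,0],"fingers":-1},{"dp":[2.5,0,0],"delta_rot":[0,0,0],"fingers":-1}]'
python3 - <<'E'
from h import *
p,d,K,R,t=grab("scene"); save("s1",cv2.resize(p[140:260,220:400],None,fx=4,fy=4)); s=monitor.sense()
O=np.array([.5195,-.108]); ex=np.array([.9925,.122]); ey=np.array([-.122,.9925]); q=s["tool_pos"]; print(q,(q[:2]-O)@ex,(q[:2]-O)@ey,s["force"])
E
```

```text
clock: 2.1
tool_pos: [0.4182, -0.3596, 0.2311]
orientation: [-138.6, 90.0, 138.2]
force: [-0.1, 0.1, -0.7]
grip_width: 0.001
clock: 2.6
tool_pos: [0.5436, -0.2848, 0.2308]
orientation: [149.8, 89.9, 66.9]
force: [-0.8, 0.6, -0.8]
grip_width: 0.003
clock: 3.1
tool_pos: [0.5393, -0.287, 0.0536]
orientation: [-128.5, 89.8, 148.3]
force: [-0.6, -0.5, -0.3]
grip_width: -0.0
[ 0.53701245 -0.28541781  0.04939523] -0.004263870774073284 -0.17822369247768827 [-2.91988466  1.77711359 -0.93824929]
```

View pics/s1.png

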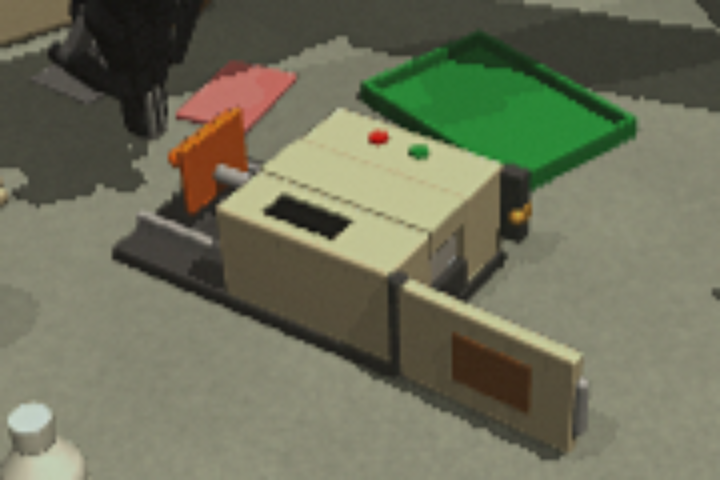

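The closed fingers stand behind the orange bar (bar left end ~(175,157) in the crop), clear of it. Now advance.

```bash

python3 -m creep '[{"dp":[-0.4,0.3,-1],"delta_rot":[0,0,0],"fingers":-1},{"dp":[0,0,-1],"delta_rot":[0,0,0],"fingers":-1},{"dp":[0,0,-0.8],"delta_rot":[0,0,0],"fingers":-1},{"dp":[0,0,-0.5],"delta_rot":[0,0,0],"fingers":-1},{"dp":[0,0,-0.3],"delta_rot":[0,0,0],"fingers":-1}]'
python3 -m creep '[{"dp":[0,0,-0.5],"delta_rot":[0,0,0],"fingers":-1},{"dp":[0,0,-0.5],"delta_rot":[0,0,0],"fingers":-1},{"dp":[0,0,-0.5],"delta_rot":[0,0,0],"fingers":-1}]'
python3 -m creep '[{"dp":[0,0,-0.5],"delta_rot":[0,0,0],"fingers":-1},{"dp":[0,0,-0.5],"delta_rot":[0,0,0],"fingers":-1}]'
```

```text
clock: 3.65
tool_pos: [0.5404, -0.251, 0.0618]
orientation: [38.8, 89.8, -44.2]
force: [0.5, -2.6, 1.4]
grip_width: 0.001
clock: 3.95
tool_pos: [0.539, -0.2392, 0.0619]
orientation: [19.4, 89.5, -63.6]
force: [-0.5, -8.6, 0.5]
grip_width: -0.004
clock: 4.15
tool_pos: [0.5378, -0.2296, 0.0619]
orientation: [18.9, 89.5, -64.1]
force: [0.7, -8.9, 0.6]
grip_width: -0.001
```

```bash

python3 -m creep '[{"dp":[0,0,-0.5],"delta_rot":[0,0,0],"fingers":-1},{"dp":[0,0,-0.4],"delta_rot":[0,0,0],"fingers":-1}]'
python3 -m creep '[{"dp":[0,0,-0.2],"delta_rot":[0,0,0],"fingers":-1},{"dp":[0,0,-0.2],"delta_rot":[0,0,0],"fingers":-1}]'
python3 -m creep '[{"dp":[0,0,-0.2],"delta_rot":[0,0,0],"fingers":-1}]'
```

```text
clock: 4.35
tool_pos: [0.5367, -0.2208, 0.0619]
orientation: [18.1, 89.5, -64.8]
force: [-0.9, -9.5, -0.2]
grip_width: -0.001
clock: 4.55
tool_pos: [0.5362, -0.217, 0.0619]
orientation: [17.9, 89.5, -65.1]
force: [-0.4, -9.7, 0.2]
grip_width: 0.001
clock: 4.65
tool_pos: [0.536, -0.2151, 0.0619]
orientation: [17.9, 89.5, -65.1]
force: [-0.6, -9.5, 0.7]
grip_width: -0.004
```

Travel is about 36 mm so far, with no stop yet.

```bash

python3 -m creep '[{"dp":[0,0,-0.2],"delta_rot":[0,0,0],"fingers":-1},{"dp":[0,0,-0.2],"delta_rot":[0,0,0],"fingers":-1}]'
python3 -m creep '[{"dp":[0,0,-0.2],"delta_rot":[0,0,0],"fingers":-1}]'
python3 -m creep '[{"dp":[0,0,-0.2],"delta_rot":[0,0,0],"fingers":-1}]'
```

```text
clock: 4.85
tool_pos: [0.5355, -0.2113, 0.0619]
orientation: [17.6, 89.5, -65.3]
force: [-0.5, -9.6, -0.6]
grip_width: 0.001
clock: 4.95
tool_pos: [0.5353, -0.2093, 0.0619]
orientation: [17.3, 89.5, -65.7]
force: [0.1, -9.9, 0.6]
grip_width: 0.0
clock: 5.05
tool_pos: [0.535, -0.2074, 0.0619]
orientation: [17.4, 89.5, -65.6]
force: [-0.7, -9.4, 0.6]
grip_width: -0.005
```

```bash

python3 -m creep '[{"dp":[0,0,-0.2],"delta_rot":[0,0,0],"fingers":-1}]'
python3 -m creep '[{"dp":[0,0,-0.2],"delta_rot":[0,0,0],"fingers":-1}]'
python3 -m creep '[{"dp":[0,0,-0.2],"delta_rot":[0,0,0],"fingers":-1}]'
```

```text
clock: 5.15
tool_pos: [0.5348, -0.2054, 0.0619]
orientation: [16.9, 89.5, -66.0]
force: [-1.0, -10.3, 0.6]
grip_width: 0.005
clock: 5.25
tool_pos: [0.5346, -0.2035, 0.0619]
orientation: [16.9, 89.5, -66.0]
force: [-0.6, -10.9, -0.1]
grip_width: 0.0
clock: 5.35
tool_pos: [0.5344, -0.2019, 0.062]
orientation: [15.7, 89.4, -67.2]
force: [-1.2, -13.6, -0.6]
grip_width: 0.0
```

```bash

python3 -m creep '[{"dp":[0,0,-0.2],"delta_rot":[0,0,0],"fingers":-1}]'
python3 -m creep '[{"dp":[0,0,-0.2],"delta_rot":[0,0,0],"fingers":-1},{"dp":[0,0,0],"delta_rot":[0,0,0],"fingers":-1}]'
```

```text
clock: 5.45
tool_pos: [0.5343, -0.2009, 0.062]
orientation: [14.3, 89.3, -68.6]
force: [-0.6, -16.6, -2.2]
grip_width: -0.0
clock: 5.65
tool_pos: [0.5342, -0.1999, 0.0621]
orientation: [14.0, 89.2, -68.9]
force: [-0.3, -17.3, -3.1]
grip_width: -0.004
```

```bash

python3 -m creep '[{"dp":[0,0,-0.2],"delta_rot":[0,0,0],"fingers":-1},{"dp":[0,0,0],"delta_rot":[0,0,0],"fingers":-1}]'
python3 -m creep '[{"dp":[0,0,-0.1],"delta_rot":[0,0,0],"fingers":-1},{"dp":[0,0,0],"delta_rot":[0,0,0],"fingers":-1},{"dp":[0,0,0],"delta_rot":[0,0,0],"fingers":-1},{"dp":[0,0,0],"delta_rot":[0,0,0],"fingers":-1},{"dp":[0,0,0],"delta_rot":[0,0,0],"fingers":-1}]'
```

```text
clock: 5.85
tool_pos: [0.5341, -0.1989, 0.0621]
orientation: [13.5, 89.0, -69.3]
force: [-0.3, -19.3, -3.9]
grip_width: 0.003
clock: 6.35
tool_pos: [0.534, -0.1986, 0.0621]
orientation: [13.3, 89.0, -69.5]
force: [-0.5, -20.3, -5.0]
grip_width: 0.001
```

```bash

python3 -m creep '[{"dp":[0,0,0.8],"delta_rot":[0,0,0],"fingers":-1},{"dp":[0,0,1.5],"delta_rot":[0,0,0],"fingers":-1},{"dp":[0,0,1.5],"delta_rot":[0,0,0],"fingers":-1},{"dp":[0,0,1.5],"delta_rot":[0,0,0],"fingers":-1},{"dp":[0,0,2],"delta_rot":[0,0,0],"fingers":-1}]'
python3 -m creep '[{"dp":[0,0,2],"delta_rot":[0,0,0],"fingers":-1},{"dp":[-4,0,0],"delta_rot":[0,0,0],"fingers":-1},{"dp":[-5,0,0],"delta_rot":[0,0,0],"fingers":-1},{"dp":[-4,0,0],"delta_rot":[0,0,0],"fingers":-1},{"dp":[0,0,0],"delta_rot":[0,0,0],"fingers":-1}]'
python3 - <<'E'
from h import *
p,d,K,R,t=grab("top"); c1=p[170:260,255:400]; c1=cv2.resize(c1,None,fx=5.2,fy=5.2,interpolation=cv2.INTER_CUBIC); save("t2",c1); np.savez("top2.npz",p=p,d=d,K=K,R=R,t=t)
E
```

```text
clock: 6.85
tool_pos: [0.5409, -0.2632, 0.0597]
orientation: [-153.3, 89.9, 123.7]
force: [-0.5, -0.5, -0.1]
grip_width: 0.001
clock: 7.35
tool_pos: [0.5469, -0.286, 0.1982]
orientation: [48.1, 89.3, -34.9]
force: [0.1, -0.9, 0.9]
grip_width: -0.0
```

View pics/t2.png

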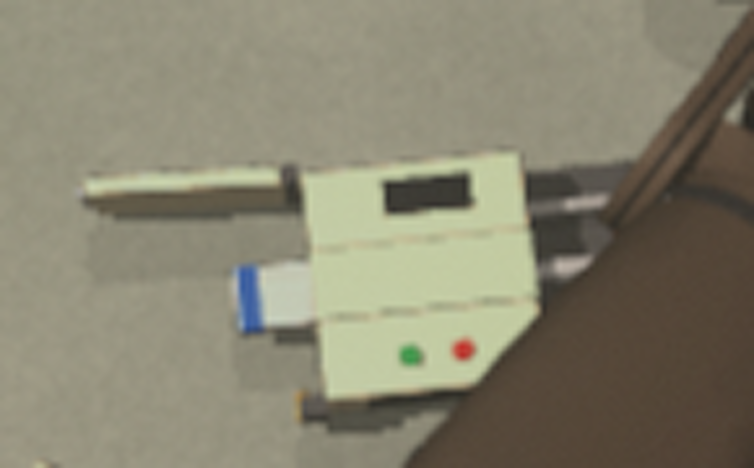

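The cassette stands out of the mouth, end at crop (237,300), mouth edge at (315,293). I'll measure it.

```bash
python3 - <<'E'
from h import *
f=np.load("top2.npz"); O=np.array([.5195,-.108]); ex=np.array([.9925,.122]); ey=np.array([-.122,.9925])
P=cast(f,np.array([(236,268),(241,333),(305,262),(312,326)])/5.2+[255,170]-.4,.06)[:,:2]
for q in P: print(q.round(4),((q-O)@ex).round(4),((q-O)@ey).round(4))
D=cast(f,np.array([(85,182),(295,172)])/5.2+[255,170]-.4,.08)[:,:2]
for q in D: print("door",q.round(4),((q-O)@ex).round(4),((q-O)@ey).round(4))
q=monitor.sense()["tool_pos"]; print(q,(q[:2]-O)@ex,(q[:2]-O)@ey); print(toolR().round(3), monitor.sense()["joint_positions"])
E
```

```text
[ 0.5249 -0.0043] 0.018 0.1023
[ 0.4878 -0.0081] -0.0193 0.1031
[ 0.529  -0.0434] 0.0173 0.0629
[ 0.4924 -0.0481] -0.0196 0.0627
door [0.5694 0.0811] 0.0726 0.1816
door [ 0.5772 -0.0372] 0.0659 0.0632
[ 0.54539632 -0.28486252  0.19440193] 0.004124870878788875 -0.1786953989999921
[[ 0.006  0.993  0.122]
 [-0.004  0.122 -0.993]
 [-1.     0.005  0.005]] [-3.70251179e+01  1.05967211e+01  1.01237646e+02  2.29598457e-02
  6.77683066e+01 -4.40288650e+01]
```

```bash

python3 -m creep '[{"dp":[0,-0.1,-4.4],"delta_rot":[0,0,0],"fingers":0.4},{"dp":[0,-0.1,-4.4],"delta_rot":[0,0,0],"fingers":0.4},{"dp":[0,-0.1,-4.4],"delta_rot":[0,0,0],"fingers":0.4},{"dp":[0,-0.1,-4.4],"delta_rot":[0,0,0],"fingers":0.4},{"dp":[0,-0.1,-4.4],"delta_rot":[0,0,0],"fingers":0.4}]'
python3 -m creep '[{"dp":[0,0,-4.3],"delta_rot":[0,0,0],"fingers":0.4},{"dp":[3,0,0],"delta_rot":[0,0,0],"fingers":0.4},{"dp":[3,0,0],"delta_rot":[0,0,0],"fingers":0.4},{"dp":[1.5,0,0],"delta_rot":[0,0,0],"fingers":0.4},{"dp":[0,0,0],"delta_rot":[0,0,0],"fingers":0.4}]'
python3 - <<'E'
from h import *
p,d,K,R,t=grab("scene"); save("s3",cv2.resize(p[130:270,230:420],None,fx=4,fy=4)); s=monitor.sense()
O=np.array([.5195,-.108]); ex=np.array([.9925,.122]); ey=np.array([-.122,.9925]); q=s["tool_pos"]; print(q,(q[:2]-O)@ex,(q[:2]-O)@ey,s["force"],s["grip_width"]); print(toolR().round(3))
E
```

```text
clock: 7.9
tool_pos: [0.5102, -0.0635, 0.1879]
orientation: [-120.8, 89.7, 156.2]
force: [1.1, 0.0, 0.5]
grip_width: 0.699
clock: 8.4
tool_pos: [0.5031, -0.0217, 0.1104]
orientation: [-112.1, 89.4, 164.9]
force: [-0.5, -0.1, -0.6]
grip_width: 0.703
[ 0.50461657 -0.02217839  0.11251997] -0.004301567338302641 0.08699373074105046 [ 0.41809222 -0.23671319 -0.35429204] 0.7000326189542556
[[-0.006  0.993  0.122]
 [ 0.002  0.122 -0.993]
 [-1.    -0.006 -0.002]]
```

View pics/s3.png

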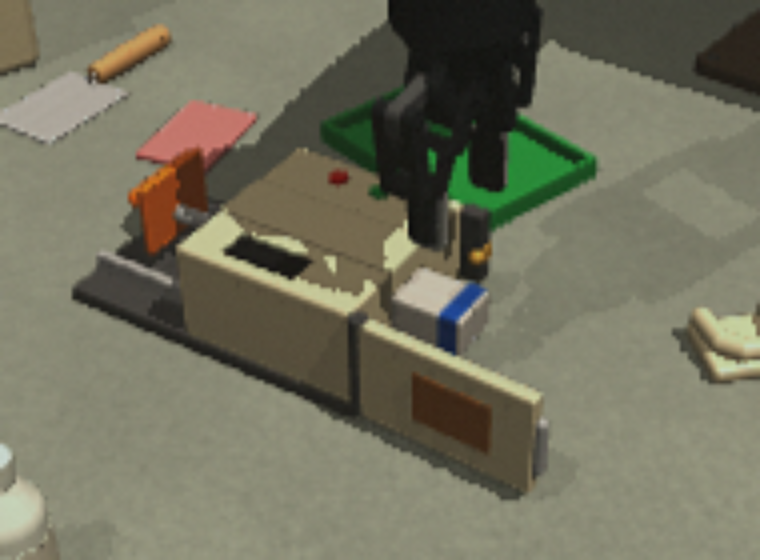

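The fingers straddle the cassette from above (cassette at crop ~(440,305)), and the plate is back at the rear. Descend and grip.

```bash

python3 -m creep '[{"dp":[2,0.3,0],"delta_rot":[0,0,0],"fingers":0.4},{"dp":[2,0,0.1],"delta_rot":[0,0,0],"fingers":0.4},{"dp":[2,0,0],"delta_rot":[0,0,0],"fingers":0.4},{"dp":[1.4,0,0],"delta_rot":[0,0,0],"fingers":0.4},{"dp":[0,0,0],"delta_rot":[0,0,0],"fingers":0.4}]'
python3 -m creep '[{"dp":[0,0,0],"delta_rot":[0,0,0],"fingers":-1},{"dp":[0,0,0],"delta_rot":[0,0,0],"fingers":-1},{"dp":[0,0,0],"delta_rot":[0,0,0],"fingers":-1},{"dp":[0,0,0],"delta_rot":[0,0,0],"fingers":-1},{"dp":[0,0,0],"delta_rot":[0,0,0],"fingers":-1}]'
python3 -m creep '[{"dp":[0,0,-0.5],"delta_rot":[0,0,0],"fingers":-1},{"dp":[0,0,-0.5],"delta_rot":[0,0,0],"fingers":-1}]'
```

```text
clock: 8.95
tool_pos: [0.5084, -0.0231, 0.0397]
orientation: [-112.0, 89.8, 165.0]
force: [0.0, 0.1, -0.7]
grip_width: 0.697
clock: 9.45
tool_pos: [0.5106, -0.0234, 0.0428]
orientation: [65.1, 89.9, -17.9]
force: [-3.0, -0.1, 7.3]
grip_width: 0.399
clock: 9.65
tool_pos: [0.5101, -0.0146, 0.0426]
orientation: [44.4, 89.7, -38.5]
force: [0.9, -3.4, 2.5]
grip_width: 0.405
```

```bash

python3 -m creep '[{"dp":[0,0,-1.5],"delta_rot":[0,0,0],"fingers":-1},{"dp":[0,0,-2],"delta_rot":[0,0,0],"fingers":-1},{"dp":[0,0,-2],"delta_rot":[0,0,0],"fingers":-1}]'
python3 -m creep '[{"dp":[0,0,-2],"delta_rot":[0,0,0],"fingers":-1},{"dp":[0,0,-1.5],"delta_rot":[0,0,0],"fingers":-1},{"dp":[0,0,0],"delta_rot":[0,0,0],"fingers":-1}]'
python3 - <<'E'
from h import *
p,d,K,R,t=grab("scene"); save("s4",cv2.resize(p[150:290,250:440],None,fx=4,fy=4)); s=monitor.sense()
O=np.array([.5195,-.108]); ex=np.array([.9925,.122]); ey=np.array([-.122,.9925]); q=s["tool_pos"]; print(q,(q[:2]-O)@ex,(q[:2]-O)@ey,s["force"],s["grip_width"]); print(toolR().round(3))
E
```

```text
clock: 9.95
tool_pos: [0.5023, 0.0417, 0.0418]
orientation: [48.7, 89.9, -34.3]
force: [0.5, -2.5, 1.0]
grip_width: 0.406
clock: 10.25
tool_pos: [0.4959, 0.0782, 0.0403]
orientation: [-119.3, 89.9, 157.9]
force: [-0.1, 0.3, -2.6]
grip_width: 0.402
[0.49640296 0.07729603 0.04052837] -0.00031769908726853355 0.1867241533369233 [ 0.00421228 -0.30620062 -2.44780586] 0.4053241347203355
[[-0.002  0.992  0.124]
 [ 0.     0.124 -0.992]
 [-1.    -0.002 -0.001]]
```

View pics/s4.png

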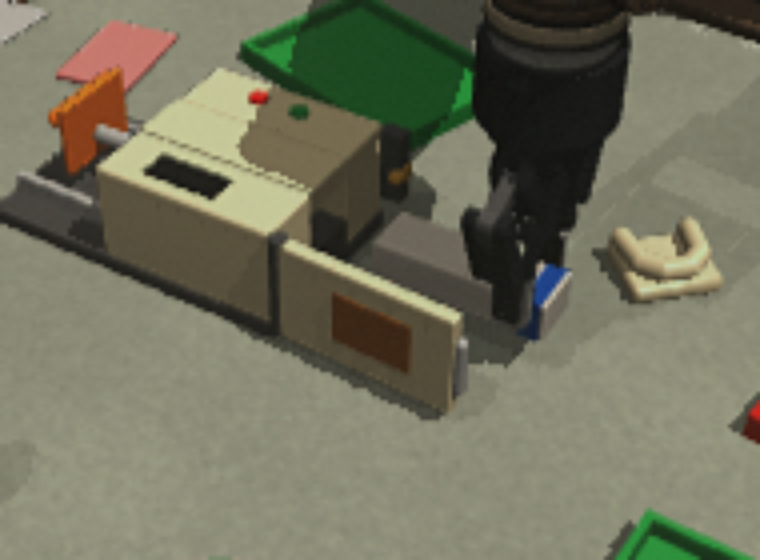

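```bash

python3 -m creep '[{"dp":[-2,0,-0.5],"delta_rot":[0,0,0],"fingers":-1},{"dp":[-3,0,0],"delta_rot":[0,0,0],"fingers":-1},{"dp":[-3,0,0],"delta_rot":[0,0,0],"fingers":-1},{"dp":[0,1.5,-2],"delta_rot":[0,0,0],"fingers":-1},{"dp":[0,1.9,-2.9],"delta_rot":[0,0,0],"fingers":-1}]'
python3 -m creep '[{"dp":[0,1.9,-2.9],"delta_rot":[0,0,0],"fingers":-1},{"dp":[0,1.9,-2.9],"delta_rot":[0,0,0],"fingers":-1},{"dp":[0,1.9,-2.9],"delta_rot":[0,0,0],"fingers":-1},{"dp":[0,1.9,-2.9],"delta_rot":[0,0,0],"fingers":-1},{"dp":[0,1.9,-2.9],"delta_rot":[0,0,0],"fingers":-1}]'
python3 -m creep '[{"dp":[0,1.5,-3],"delta_rot":[0,0,0],"fingers":-1},{"dp":[2,0,0],"delta_rot":[1,0,0],"fingers":-1},{"dp":[3,0,0],"delta_rot":[1,0,0],"fingers":-1},{"dp":[0,0,0],"delta_rot":[0,0,0],"fingers":-1},{"dp":[0,0,0],"delta_rot":[0,0,0],"fingers":-1}]'
python3 - <<'E'
from h import *
a=grab("scene")[0]; b=grab("top")[0]
save("s5",np.hstack([cv2.resize(a[200:390,360:530],(400,447)),cv2.resize(b[150:230,160:250],(400,447))])); s=monitor.sense(); print(s["tool_pos"],s["force"],s["grip_width"]); print(toolR().round(3))
E
```

```text
clock: 10.8
tool_pos: [0.5258, 0.133, 0.1227]
orientation: [79.4, 89.8, -3.8]
force: [1.8, 0.2, -3.1]
grip_width: 0.405
clock: 11.3
tool_pos: [0.6017, 0.29, 0.1204]
orientation: [-80.1, 89.9, -163.1]
force: [1.5, 0.6, -2.1]
grip_width: 0.407
clock: 11.8
tool_pos: [0.6117, 0.3202, 0.0699]
orientation: [-76.7, 89.8, -161.7]
force: [0.1, 0.0, -2.2]
grip_width: 0.403
[0.61360258 0.32083862 0.07295047] [ 0.69946579 -0.08592978 -2.42596268] 0.40908385656348517
[[ 0.002  0.996  0.087]
 [ 0.001  0.087 -0.996]
 [-1.     0.002 -0.001]]
```

View pics/s5.png

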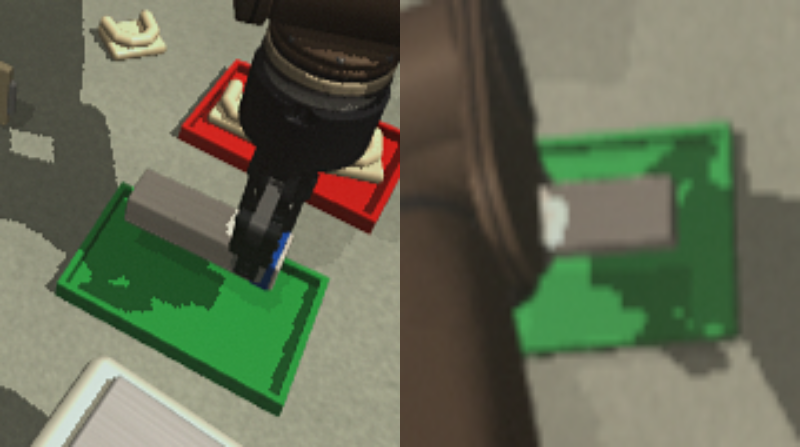

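The cassette hangs level over the green tray (top view: rear end at (672,212), well inside the walls). Lower it.

```bash

python3 -m creep '[{"dp":[2,0,0],"delta_rot":[0,0,0],"fingers":-1},{"dp":[2,0,0],"delta_rot":[0,0,0],"fingers":-1},{"dp":[1,0,0],"delta_rot":[0,0,0],"fingers":-1},{"dp":[0.5,0,0],"delta_rot":[0,0,0],"fingers":-1},{"dp":[0,0,0],"delta_rot":[0,0,0],"fingers":-1}]'
python3 -m creep '[{"dp":[0.2,0,0],"delta_rot":[0,0,0],"fingers":-1},{"dp":[0.2,0,0],"delta_rot":[0,0,0],"fingers":-1}]'
python3 -m creep '[{"dp":[0.2,0,0],"delta_rot":[0,0,0],"fingers":-1},{"dp":[0,0,0],"delta_rot":[0,0,0],"fingers":-1}]'
```

```text
clock: 12.4
tool_pos: [0.6127, 0.3209, 0.0167]
orientation: [100.6, 90.0, 15.6]
force: [0.3, 0.7, -2.6]
grip_width: 0.406
clock: 12.6
tool_pos: [0.6135, 0.3214, 0.0139]
orientation: [104.3, 89.8, 19.3]
force: [-2.5, -0.4, 20.4]
grip_width: 0.407
clock: 12.8
tool_pos: [0.6136, 0.3214, 0.0139]
orientation: [89.8, 89.9, 4.9]
force: [-4.7, -1.9, 7.0]
grip_width: 0.409
```

```bash

python3 -m creep '[{"dp":[0,0,0],"delta_rot":[0,0,0],"fingers":0.3},{"dp":[0,0,0],"delta_rot":[0,0,0],"fingers":0.3},{"dp":[0,0,0],"delta_rot":[0,0,0],"fingers":0.3},{"dp":[0,0,0],"delta_rot":[0,0,0],"fingers":0.3},{"dp":[-1,0,0],"delta_rot":[0,0,0],"fingers":0.3}]'
python3 -m creep '[{"dp":[-3,0,0],"delta_rot":[0,0,0],"fingers":0.3},{"dp":[-4,0,0],"delta_rot":[0,0,0],"fingers":0.3},{"dp":[-5,0,0],"delta_rot":[0,0,0],"fingers":-1},{"dp":[0,0,0],"delta_rot":[0,0,0],"fingers":-1}]'
python3 - <<'E'
from h import *
f=dict(zip("pdKRt",grab("scene"))); p,d=f["p"],f["d"]; W=cloud(d,f["K"],f["R"],f["t"])
save("s6",cv2.resize(p[180:390,340:540],None,fx=2.8,fy=2.8))
u=np.zeros(d.shape,bool);u[270:380,370:520]=1
m=u&(d>0)&(W[...,2]>.022)&(W[...,2]<.045)&(abs(W[...,0]-.617)<.05)&(abs(W[...,1]-.288)<.075); P=W[m]
r=cv2.minAreaRect((P[:,:2]*1000).astype(np.float32)); print(len(P),r,np.percentile(P[:,2],[5,50,95]))
A=np.c_[P[:,:2],np.ones(len(P))]; print(np.linalg.lstsq(A,P[:,2],rcond=None)[0]); s=monitor.sense(); print(s["tool_pos"],s["force"])
E
```

```text
clock: 13.3
tool_pos: [0.611, 0.3204, 0.0186]
orientation: [-75.8, 89.8, -160.8]
force: [0.6, 0.2, 0.2]
grip_width: 0.653
clock: 13.7
tool_pos: [0.6176, 0.3229, 0.1515]
orientation: [104.4, 89.0, 19.4]
force: [0.6, 0.4, 1.3]
grip_width: 0.319
1292 ((617.2584838867188, 284.3973083496094), (39.33237075805664, 109.86235809326172), 5.44658899307251) [0.02447863 0.03219667 0.03388125]
[-0.09674683 -0.00796014  0.09374147]
[0.61581596 0.32219674 0.1474628 ] [ 0.01688848 -0.77694285  0.82936188]
```

View pics/s6.png

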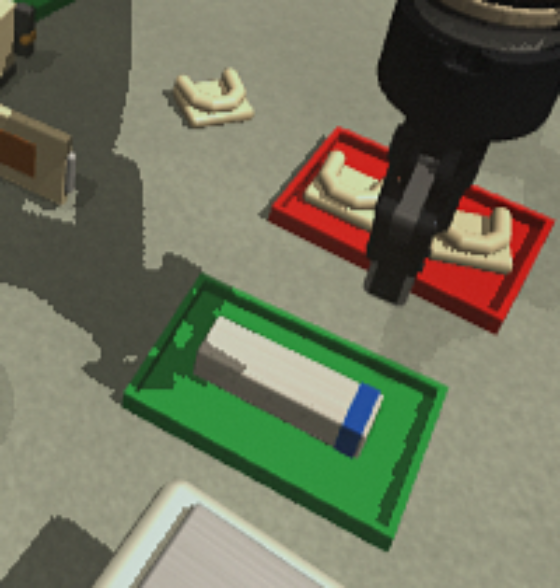

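Cassette lies flat in the green tray, blue band toward the crop's (360,418). Now to the outer side of the door.

```bash

python3 -m creep '[{"dp":[0,0,0],"delta_rot":[-2,0,0],"fingers":-1},{"dp":[0,-0.6,5],"delta_rot":[0,0,0],"fingers":-1},{"dp":[0,-0.6,5],"delta_rot":[0,0,0],"fingers":-1},{"dp":[0,-0.6,5],"delta_rot":[0,0,0],"fingers":-1},{"dp":[0,-0.6,5],"delta_rot":[0,0,0],"fingers":-1}]'
python3 -m creep '[{"dp":[0,-0.6,5],"delta_rot":[0,0,0],"fingers":-1},{"dp":[4,0,0],"delta_rot":[0,0,0],"fingers":-1},{"dp":[4,0,0],"delta_rot":[0,0,0],"fingers":-1},{"dp":[2.3,0,0],"delta_rot":[0,0,0],"fingers":-1},{"dp":[0,0,0],"delta_rot":[0,0,0],"fingers":-1}]'
python3 - <<'E'
from h import *
s=monitor.sense()
O=np.array([.5195,-.108]); ex=np.array([.9925,.122]); ey=np.array([-.122,.9925]); q=s["tool_pos"]; print(q,(q[:2]-O)@ex,(q[:2]-O)@ey,s["force"],s["grip_width"]); print(toolR().round(3))
E
```

```text
clock: 14.25
tool_pos: [0.6119, 0.1193, 0.139]
orientation: [-93.3, 89.9, -176.3]
force: [1.1, -0.3, 0.1]
grip_width: -0.002
clock: 14.75
tool_pos: [0.6085, 0.0708, 0.0315]
orientation: [-99.8, 89.3, 177.2]
force: [0.5, -0.1, -0.4]
grip_width: -0.001
[0.60849813 0.07081797 0.03154261] 0.11014643755456885 0.16661906447935793 [ 0.50192967 -0.13184232 -0.38192327] -0.00120532919825232
[[-0.012  0.993  0.121]
 [ 0.001  0.121 -0.993]
 [-1.    -0.011 -0.002]]
```

```bash

python3 -m creep '[{"dp":[-0.8,-1,0],"delta_rot":[0,0,0],"fingers":-1},{"dp":[0,-1.5,0],"delta_rot":[0,0,0],"fingers":-1},{"dp":[0,-1.5,0],"delta_rot":[0,0,0],"fingers":-1},{"dp":[0,-1.3,0],"delta_rot":[0,0,0.0],"fingers":-1},{"dp":[0,-1.3,0.25],"delta_rot":[0,0,0],"fingers":-1}]'
python3 -m creep '[{"dp":[0,-1.3,0.25],"delta_rot":[0,0,0],"fingers":-1},{"dp":[0,-1.2,0.6],"delta_rot":[0,0,0],"fingers":-1},{"dp":[0,-1.2,0.6],"delta_rot":[0,0,0],"fingers":-1},{"dp":[0,-1,0.9],"delta_rot":[0,0,0],"fingers":-1},{"dp":[0,-1,0.9],"delta_rot":[0,0,0],"fingers":-1}]'
python3 -m creep '[{"dp":[0,-0.75,1.1],"delta_rot":[0,0,0],"fingers":-1},{"dp":[0,-0.75,1.1],"delta_rot":[0,0,0],"fingers":-1},{"dp":[0,0,0],"delta_rot":[0,0,0],"fingers":-1}]'
python3 - <<'E'
from h import *
p=grab("scene")[0]; save("s7",cv2.resize(p[130:270,230:420],None,fx=4,fy=4)); s=monitor.sense()
O=np.array([.5195,-.108]); ex=np.array([.9925,.122]); ey=np.array([-.122,.9925]); q=s["tool_pos"]; print(q,(q[:2]-O)@ex,(q[:2]-O)@ey,s["force"],s["grip_width"])
E
```

```text
clock: 15.25
tool_pos: [0.5486, 0.0606, 0.047]
orientation: [78.4, 89.8, -4.5]
force: [0.4, -0.4, 0.2]
grip_width: 0.002
clock: 15.75
tool_pos: [0.4949, 0.0204, 0.0456]
orientation: [75.5, 90.0, -7.5]
force: [0.6, -0.1, 0.1]
grip_width: -0.004
clock: 16.05
tool_pos: [0.4824, -0.0039, 0.0452]
orientation: [-88.4, 89.9, -171.5]
force: [-0.0, -0.3, -0.8]
grip_width: -0.002
[ 0.48282093 -0.00337907  0.04525196] -0.02364022367513021 0.10831111933489683 [-0.51258082  0.40579654  0.20923666] 0.004464438626783314
```

View pics/s7.png

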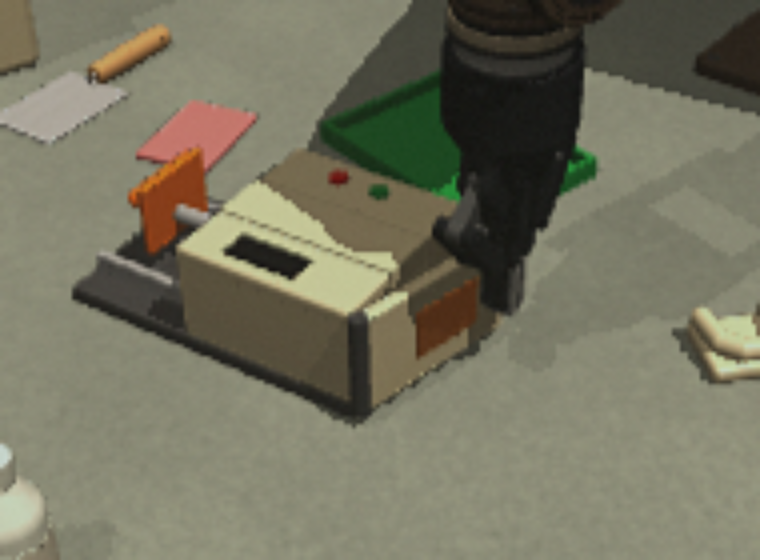

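The door follows, nearly shut (finger at crop ~(505,290)). Push home along -y, a little nearer the free edge.

```bash

python3 -m creep '[{"dp":[0,-0.5,0.6],"delta_rot":[0,0,0],"fingers":-1},{"dp":[0,-0.5,0.5],"delta_rot":[0,0,0],"fingers":-1},{"dp":[0,0,0.4],"delta_rot":[0,0,0],"fingers":-1}]'
python3 -m creep '[{"dp":[0,0,0.3],"delta_rot":[0,0,0],"fingers":-1},{"dp":[0,0,0.3],"delta_rot":[0,0,0],"fingers":-1}]'
python3 -m creep '[{"dp":[0,0,0.3],"delta_rot":[0,0,0],"fingers":-1},{"dp":[0,0,0],"delta_rot":[0,0,0],"fingers":-1}]'
```

```text
clock: 16.4
tool_pos: [0.4743, -0.0187, 0.0451]
orientation: [-110.7, 89.9, 166.3]
force: [-0.1, -0.1, 0.3]
grip_width: 0.001
clock: 16.6
tool_pos: [0.475, -0.0227, 0.0451]
orientation: [-161.9, 89.7, 114.9]
force: [-1.9, 12.9, 4.4]
grip_width: -0.0
clock: 16.8
tool_pos: [0.4762, -0.0274, 0.0453]
orientation: [-112.7, 90.0, 164.3]
force: [0.2, -0.6, 0.1]
grip_width: -0.002
```

Force rose to 13 N, then fell: past the catch's hump. Push on to firm contact.

```bash

python3 -m creep '[{"dp":[0,0,0.3],"delta_rot":[0,0,0],"fingers":-1},{"dp":[0,0,0],"delta_rot":[0,0,0],"fingers":-1}]'
python3 -m creep '[{"dp":[0,0,0.2],"delta_rot":[0,0,0],"fingers":-1},{"dp":[0,0,0],"delta_rot":[0,0,0],"fingers":-1}]'
```

```text
clock: 17.0
tool_pos: [0.4769, -0.031, 0.0454]
orientation: [39.3, 89.9, -43.7]
force: [-0.1, -1.0, 0.4]
grip_width: 0.004
clock: 17.2
tool_pos: [0.4769, -0.0316, 0.0454]
orientation: [168.9, 89.8, 85.8]
force: [0.1, 5.7, 1.6]
grip_width: 0.001
```

```bash

python3 -m creep '[{"dp":[0,0,0.3],"delta_rot":[0,0,0],"fingers":-1},{"dp":[0,0,0],"delta_rot":[0,0,0],"fingers":-1}]'
python3 -m creep '[{"dp":[0,0,0.2],"delta_rot":[0,0,0],"fingers":-1},{"dp":[0,0,0],"delta_rot":[0,0,0],"fingers":-1}]'
```

```text
clock: 17.4
tool_pos: [0.4769, -0.0317, 0.0454]
orientation: [178.7, 89.5, 95.5]
force: [0.1, 16.3, 4.5]
grip_width: -0.002
clock: 17.6
tool_pos: [0.4769, -0.0317, 0.0454]
orientation: [-179.5, 89.3, 97.3]
force: [-0.2, 23.9, 5.9]
grip_width: 0.003
```

Firm stop. Back off, rise, check.

```bash

python3 -m creep '[{"dp":[0,0,-1],"delta_rot":[0,0,0],"fingers":-1},{"dp":[0,0,-3],"delta_rot":[0,0,0],"fingers":-1},{"dp":[0,0,-4],"delta_rot":[0,0,0],"fingers":-1},{"dp":[-4,0,-4],"delta_rot":[0,0,0],"fingers":-1},{"dp":[-5,0,0],"delta_rot":[0,0,0],"fingers":-1}]'
python3 -m creep '[{"dp":[-5,0,0],"delta_rot":[0,0,0],"fingers":-1},{"dp":[0,0,0],"delta_rot":[0,0,0],"fingers":-1},{"dp":[0,0,0],"delta_rot":[0,0,0],"fingers":-1},{"dp":[0,0,0],"delta_rot":[0,0,0],"fingers":-1}]'
python3 - <<'E'
from h import *
a=grab("scene")[0]; f=dict(zip("pdKRt",grab("top"))); p,d=f["p"],f["d"]
save("s8",np.vstack([cv2.resize(a[140:340,230:530],(600,400)),cv2.resize(p[185:255,290:400],(300,191))[:, :].repeat(1,0) if 0 else cv2.resize(p[185:245,280:460],(600,200))]))
W=cloud(d,f["K"],f["R"],f["t"]); O=np.array([.5195,-.108]); ex=np.array([.9925,.122]); ey=np.array([-.122,.9925])
X=(W[...,:2]-O)@ex; Y=(W[...,:2]-O)@ey; m=(d>0)&(abs(W[...,2]-.08)<.006)&(Y>.03)&(Y<.13)
for lo,hi in((-.055,-.03),(-.03,0),(0,.03),(.03,.055)):
    k=m&(X>lo)&(X<hi); print(lo,k.sum(),Y[k].max().round(4) if k.any() else None)
hsv=cv2.cvtColor(p,cv2.COLOR_RGB2HSV); m=np.zeros(d.shape,bool); m[200:240,360:395]=1
m&=(hsv[...,0]<16)&(hsv[...,1]>150)&(hsv[...,2]>90)
if m.sum(): print("orange",m.sum(),cast(f,np.argwhere(m)[:,::-1],.078).mean(0))
s=monitor.sense(); print(s["tool_pos"],s["force"],s["clock"])
E
```

```text
clock: 18.1
tool_pos: [0.4598, 0.0797, 0.1283]
orientation: [-100.1, 89.5, 177.2]
force: [1.2, -0.5, -0.3]
grip_width: 0.001
clock: 18.5
tool_pos: [0.4625, 0.0768, 0.1793]
orientation: [-89.1, 89.9, -172.1]
force: [-0.4, 0.4, 0.2]
grip_width: 0.003
-0.055 109 0.0698
-0.03 129 0.0706
0 135 0.0708
0.03 110 0.0705
orange 114 [ 0.53279199 -0.22926201  0.078     ]
[0.46212565 0.07682789 0.17857149] [-0.06041146  0.71361606  0.15877621] 18.6
```

View pics/s8.png

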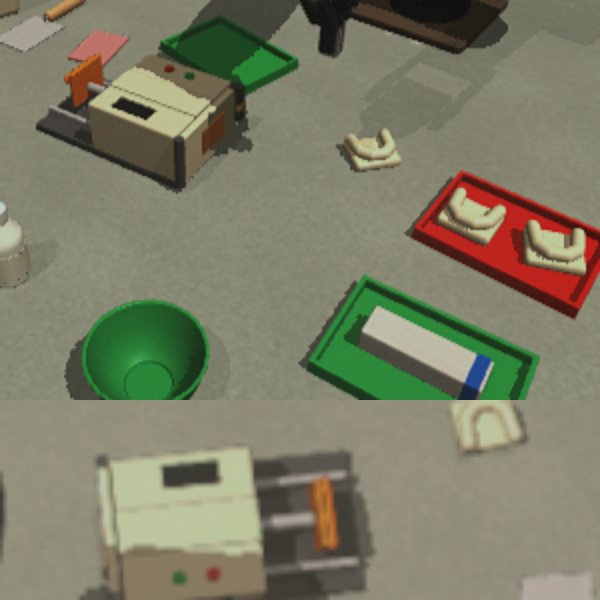

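The door's outer face is parallel to the block at y ≈ 70.5 mm all along. The ejector is back where it started (-0.2293 against -0.2292), and the cassette lies flat in the green tray.

```bash
python3 -c "
from plant import arm
print(arm.hand_in())"
```

```text
the job is handed in; nothing more can be done
None
```

The task is done and handed in at about 18.6 s on the clock (limit 67 s); the hand-in gives no verdict.

- **Ejector:** I pressed the plate until the force rose at the rubber stop, at roughly 50 mm of travel. I held it there at 17 to 20 N for about 0.9 s; the highest force I read was about 21 N. After release it went back to its starting place, to within 0.1 mm in the images.
- **Cassette:** I gripped it 43 mm out of the mouth, drew it out level and set it down in the left-hand green tray. The wrist force touched about 20 N as it met the tray floor. It lies about 4 mm off the tray's centre. It looks flat in the last pictures, but my plane fit for its tilt was unusable because it included the cassette's side face.
- **Door:** The force rose to 13 N at the catch, fell away, then met a hard stop that I pressed to about 24 N. The outer face then measured parallel to the block within about 1 mm, except for the last few millimetres at each end, which I did not measure.
- **Bystanders:** I did not bump any of them, and those visible in the last picture looked undisturbed. I checked them by eye only, and the cup was not in that view.

At the end the gripper was clear of everything, with force readings at noise level.

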